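# Open the roll-top spatter cover and step the welding range switch

### The arm

A 7-joint arm with a two-finger parallel gripper is mounted at the origin on a cart in front of the work surface, level with it; the furniture and walls round the work are solid. World frame = base frame: x ahead of the robot, y to its left, z up, the work surface at z = 0. Lengths are in m, angles in rad, forces in N, time in s.
With the tool pointing down it reaches from about 0.4 to 0.85 m from the base axis. Payload 10.4 kg.
Tool frame: the origin (TCP) lies between the finger pads; the fingertips stand 17 mm ahead of it and the grasp point (between the pads) lies 2 mm behind it; z points along the fingers, y is the direction in which the jaws open and shut (so a half turn about z gives the same grasp; the last joint's range is limited). The gripper opens to 85 mm and grips with 20 to 120 N. Pads are 22 mm wide; open, the fingers measure 114 mm over their backs; the gripper's body (76 mm by 85 mm) begins 54 mm behind the grasp point. The pads swing forward as they close: fully open they stand 13 mm farther back than shut.
Start: joints at [1.079, 0.332, -0.065, 1.46, 0.022, 1.35, -0.088], TCP at [0.282, -0.558, 0.248] pointing down, gripper open.
Joint ranges: [-2.6, 2.6], [-0.5, 2.12], [-1.47, 1.34], [0.16, 2.42], [-1.27, 4.41], [0.06, 2.06], [-2.6, 2.6]. Speed limits (rad/s): [2.22, 2.22, 2.79, 2.79, 3.14, 3.14, 3.14].

### API

Orientations are given as a unit quaternion [x, y, z, w].
In Python, from workcell import manip gives the robot as it stands.
- The arm moves only by the tool jog_arm, never from a script. Its argument "steps" is one flat list of numbers, 5 for each row, row after row: the finger opening in m, from 0 to 0.0854, then the shift along the tool's x, y, z in m, then the turn about the tool's z in rad. In form: [gripper, x, y, z, twist, gripper, x, y, z, twist, ...]. A call has exactly 10 rows; each row is the pose to reach, as a shift and turn from the pose commanded when the call began, along the tool's axes at that moment; what a row does not reach only later rows make up. A row lasts 1/10 s, in which the tool goes at most 50 mm and 8.59 degrees, less where a joint would pass 70% of its speed; a pose out of reach is approached as far as the arm can. A call with a gripper value outside its range is refused whole. The fingers move at their own pace and stop on an object; "grip_force" is the grip in N (left out, the last holds). Time passes only in rows, so rows that repeat a pose let the fingers close, or fill a call up. It gives the time, the measured TCP pose, the force and the opening at its end, in the units of the state.
- manip.get_obs(): the state, without advancing time (a new reading comes with each control period).
- manip.camera(name): name is "side" or "top" or "wrist"; returns (picture, depth): 384x512x3 uint8, red, green, blue; 384x512 float32, m along the optical axis (not along the pixel's ray), 0 where there is no reading.
- manip.calibration(name): a dict with "mtx" (3x3 intrinsics, pixels), "k1" (the pictures are not rectified: a ray, as slopes to the right and down, at radius r is drawn at 1 + k1 r^2 times it, then the intrinsics apply), "world_to_cam" (4x4, takes a point from world to camera coordinates). Camera axes: x right, y down, z forward; pixel columns grow to the right and rows downward; lengths in m; the calibration is good to about 2 mm. A picture is of the moment at which its call begins: read the wrist's pose just before it. calibration takes no time and is no camera call; for the wrist camera it gives the pose at the moment of the call.
- manip.hand_in(): hands the job in, once; it reports no verdict.
The state is a dict: "clock": time; "joint_pos": joint angles; "joint_velocities": joint speeds; "tau": joint torques, N m; "position": TCP position; "ee_rot": TCP orientation; "ft_force": force on the tool from outside, world axes, zero at the start; "torque": the same for the moment, N m; "grip_width": opening from 0.0 (shut) to 1.0 (fully open).
Only numpy, scipy, OpenCV 4.12 (cv2) and the standard library are available. Lean on these libraries where they do the work, as an engineer would, in place of code of your own. Each camera call takes 0.05 s, during which the arm holds its last target.

### The job

Raise the slatted roll-top cover of the welding control console along its curved tracks until it is fully open and stays open by itself, and let go of it. Then turn the round range selector knob under it exactly three clicks clockwise (seen from above) from where it stands, and leave the cover open and the other things on the table where they are.

Things in the scene. Friction and masses are not known exactly. Their poses are not given: they have to be found in the camera images.
- console: Welding control console fixed to the table, place and yaw vary: grey box, blue half-round side cheeks, 220 mm deep (x), 270 wide (y), 195 high. Origin under its middle at table height; x points from its front (robot side) to its back, y left, z up. Box front at x -105, 82 high. Cheek inner faces at y -122 and +122; between them, under the cover, a flat panel 70 high bears the knob.
- track_axis (a point): Middle of the axis of the console's circular side tracks, at console (0, 0, 85) mm; the axis runs along the console's y. The slatted cover runs in the tracks as one rigid arc, outer radius 100. Cheeks have radius 110 about it. A fixed grey hood, outer radius 109, covers the back, from 30 degrees behind the vertical downward.
- shutter (a joint): Turn of the cover about the track axis, rad: 0 closed, 1.885 fully open at its stop; growing, it carries the handle from the front up and over to the back. About 0.45 kg; lifting takes about 3 N at the handle at first, then less. No latch: let go below about 1.0 rad it slides shut, beyond about 1.2 rad it rolls to the open stop by its weight in a second or two and stays there.
- shutter_handle (a point): Middle of the cover's handle: straight round steel bar, 12 mm thick, 136 long along the console's y, on two posts at y -62 and +62. Its centre line is 140 from the track axis, 40 outside the slats, 34 free between for a finger. Closed it is at console (-139, 0, 100), in front of the lowest slat; fully open at about (57, 0, 213). Site axes turn with the cover; closed, parallel to the console's.
- selector (a joint): Turn of the range selector, rad, growing clockwise seen from above: 7 positions, 0, 0.419, 0.838 ... 2.513 (24 degrees a click), end stops at the first and last. Detents pull it to the nearest position with up to 0.09 N m. It starts at one of the first three positions, so three clicks (1.257 rad) end short of the last stop.
- selector_grip (a point): On the vertical axis of the selector, 95 mm above the table, at the height to grip it. Round fluted black knob, 42 in diameter, at console (-50, 0), standing from 71 to 107 above the table. A white line on its top and a white nib at its foot show its direction; seven white marks lie round it on a black disc, one a click.
- selector_pointer (a point): Tip of the selector's white nib, 30 mm from the knob's axis; it turns with the knob. At joint value 0 it points 72 degrees to the left of the console's +x (back) direction, at the fourth position straight back.
- magnet_red: red triangular welding magnet, 70x70x16 mm; a bystander, not to be moved. Origin at the centre of its underside.
- antispatter_tin: grey round tin, 74x74x69 mm; a bystander, not to be moved. Origin at the centre of its underside.
- tape_measure: yellow and black tape measure, 39x79x62 mm; a bystander, not to be moved. Origin at the centre of its underside.
- cold_chisel: black cold chisel, 24x185x16 mm; a bystander, not to be moved. Origin at the centre of its underside.
- combination_pliers: pliers with yellow handles, 51x179x12 mm; a bystander, not to be moved. Origin at the centre of its underside.
- gas_nozzle_1: pale yellow gas nozzle lying down, 21x68x21 mm; a bystander, not to be moved. Origin at the centre of its underside.

How it is judged:
By the outcome, as a careful person would: the job done as asked, in the order asked, and still so for the second after the job is handed in, with the robot touching nothing.
It also fails if it takes over 58 s, if anything falls off the work surface, if the arm or the gripper's body presses on something with over 40 N, if the wrist force passes 120 N, or if a joint passes its speed limit or range.

## Working session

There is one attempt and no reset: what is moved stays moved. The work goes in short steps, Python scripts to look and compute and a tool call to move; the robot and the scene stay as the last step left them, time stands still between calls to the robot, and variables do not carry over. Pictures are saved under pics/ and viewed, and the job is handed in when it is done.

Besides the shell and the picture viewer there is one more tool, called by a JSON object that holds its "op" and its "data", one argument or row to a line. jog_arm: Moves the arm, as the interface text tells. Its arguments: {"type":"object","properties":{"steps":{"type":"array"},"grip_force":{"type":"number"}},"required":["steps"]}

```bash
mkdir -p pics
cat > h.py <<'E'
import numpy as np, cv2
from workcell import manip
from scipy.spatial.transform import Rotation as R
def snap(n,f):
    c=manip.calibration(n); p,d=manip.camera(n)
    cv2.imwrite(f'pics/{f}.png',cv2.cvtColor(p,cv2.COLOR_RGB2BGR)); np.savez(f'pics/{f}.npz',p=p,d=d,**{k:np.array(v) for k,v in c.items()})
    return p,d,c
def pts(f,uv,depth=None):
    z=np.load(f'pics/{f}.npz'); K=z['mtx'];k1=float(z['k1']);T=np.linalg.inv(z['world_to_cam'])
    uv=np.atleast_2d(uv).astype(float)
    xy=cv2.undistortPoints(uv.reshape(-1,1,2),K,np.array([k1,0,0,0.])).reshape(-1,2)
    d=np.array([z['d'][int(round(v)),int(round(u))] for u,v in uv]) if depth is None else depth
    P=np.c_[xy*d[:,None],d]
    return P@T[:3,:3].T+T[:3,3]
def onplane(f,uv,h):
    a=pts(f,uv,np.full(len(np.atleast_2d(uv)),.1));b=pts(f,uv,np.full(len(np.atleast_2d(uv)),1.))
    s=(h-a[:,2])/(b[:,2]-a[:,2]); return a+(b-a)*s[:,None]
def proj(f,P):
    z=np.load(f'pics/{f}.npz');W=z['world_to_cam'];P=np.atleast_2d(P)
    return cv2.projectPoints(np.asarray(P,float),cv2.Rodrigues(W[:3,:3])[0],W[:3,3],z['mtx'],np.array([float(z['k1']),0,0,0]))[0].reshape(-1,2)
E
python3 - <<'E'
from h import *
np.set_printoptions(precision=4,suppress=True)
o=manip.get_obs(); print(o)
for n in ('top','side','wrist'): snap(n,n+'0')
E
```

```text
{'clock': 0.0, 'joint_pos': array([ 1.0794,  0.3329, -0.0647,  1.461 ,  0.0216,  1.3499, -0.0885]), 'joint_velocities': array([ 0.0002,  0.0001, -0.0009,  0.0005, -0.0004, -0.0006, -0.0003]), 'tau': array([  0.0004, -62.5424,   0.0494, -39.1607,   0.0161,   0.0098,
        -0.    ]), 'position': array([ 0.2822, -0.5572,  0.2475]), 'ee_rot': array([ 0.9727,  0.2322, -0.0002, -0.0007]), 'ft_force': array([-0.0113,  0.4954,  0.1437]), 'torque': array([ 0.0725,  0.0438, -0.0226]), 'grip_width': 1.0022218790437034}
```

View pics/top0.png

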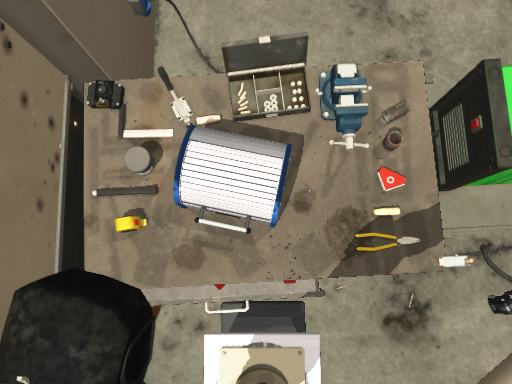

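View pics/side0.png

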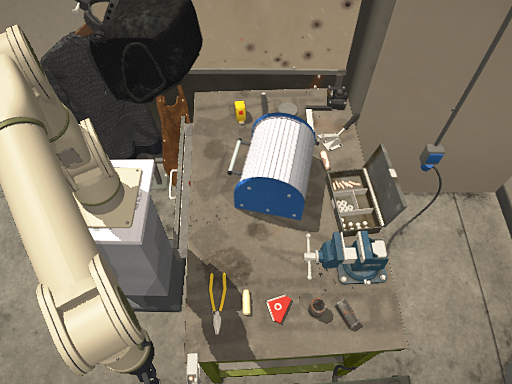

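View pics/wrist0.png

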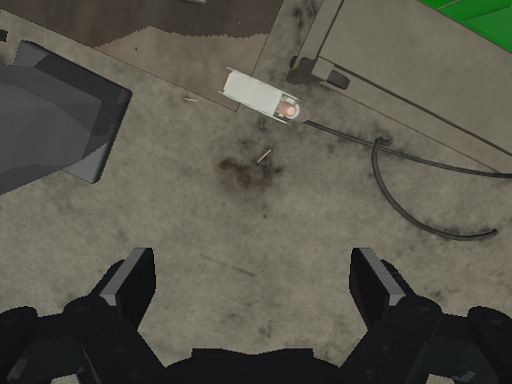

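Run:
```python
from h import *
np.set_printoptions(precision=4,suppress=True)
im=cv2.imread('pics/top0.png')[110:245,160:305]
cv2.imwrite('pics/top0c.png',cv2.resize(im,None,fx=5,fy=4.4,interpolation=cv2.INTER_CUBIC) if 0 else cv2.resize(im,None,fx=4.4,fy=4.4,interpolation=cv2.INTER_CUBIC))
print(pts('top0',[[197,220],[222,226],[249,231],[300,250],[240,150],[230,180],[180,170],[285,180]]))
z=np.load('pics/top0.npz');print(np.linalg.inv(z['world_to_cam']),z['mtx'],z['k1'])
# all points above .15 
vv,uu=np.mgrid[110:245,160:305]
P=pts('top0',np.c_[uu.ravel(),vv.ravel()])
m=(P[:,2]>.06)&(P[:,2]<.25); Q=P[m]
# fit: slats radius 100 about axis at z .085 -> lsq over (x,y,yaw), using points with z>.12
from scipy.optimize import least_squares
S=Q[Q[:,2]>.13]; print(len(S),S.min(0),S.max(0))
def f(p):
    r=S[:,:2]-p[:2]; xc=r[:,0]*np.cos(p[2])+r[:,1]*np.sin(p[2]); 
    return np.hypot(xc,S[:,2]-.085)-.1
s=least_squares(f,[.6,.05,-.2],loss='soft_l1',f_scale=.002);print(s.x,np.median(abs(f(s.x))))
c,si=np.cos(s.x[2]),np.sin(s.x[2])
L=(Q[:,:2]-s.x[:2])@np.array([[c,-si],[si,c]])
print(np.percentile(L,[0.5,99.5],axis=0))
H=L[(L[:,0]<-.125)&(Q[:,2]>.085)&(Q[:,2]<.115)];print(len(H),H.min(0),H.max(0),H.mean(0))
```

```text
[[ 0.4564  0.1647  0.1076]
 [ 0.4403  0.0991  0.1066]
 [ 0.4267  0.0287  0.1068]
 [ 0.3783 -0.1108 -0.0004]
 [ 0.6267  0.0481  0.1729]
 [ 0.5492  0.0728  0.1797]
 [ 0.574   0.196   0.1896]
 [ 0.5783 -0.0718 -0.0003]]
[[-0.0062 -0.9904  0.1384  0.3588]
 [-0.9996  0.0098  0.0257 -0.012 ]
 [-0.0268 -0.1381 -0.99    1.2943]
 [ 0.      0.      0.      1.    ]] [[456.3419   0.     252.5896]
 [  0.     456.3419 193.6074]
 [  0.       0.       1.    ]] -0.030693004984458566
7639 [ 0.4528 -0.0828  0.1301] [0.7055 0.2214 0.2005]
[ 0.5609 -0.0285 -0.2147] 0.0026196909732420087
[[-0.1457 -0.0339]
 [ 0.1297  0.2673]]
290 [-0.1487  0.025 ] [-0.1253  0.1741] [-0.1406  0.0994]
```

View pics/top0c.png

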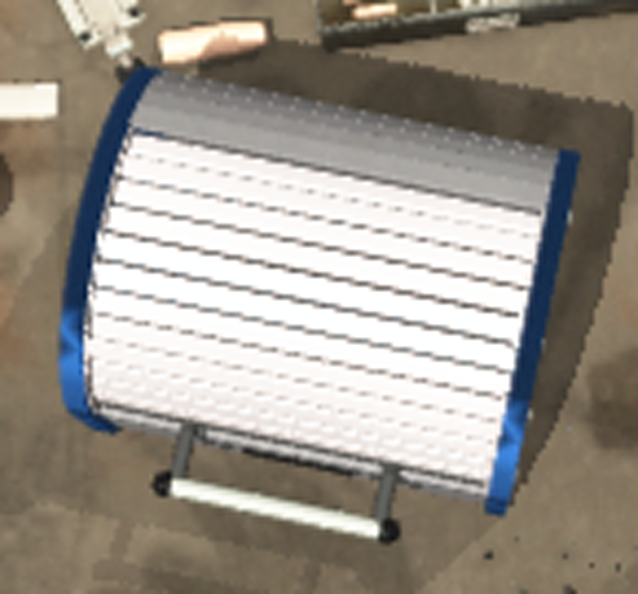

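Run:
```python
from h import *
np.set_printoptions(precision=4,suppress=True)
from scipy.optimize import least_squares
def cloud(f,a,b,c,d):
    vv,uu=np.mgrid[a:b,c:d]; return pts(f,np.c_[uu.ravel(),vv.ravel()])
P=np.r_[cloud('top0',110,245,160,305)]
P2=cloud('side0',95,235,220,330)
for Q in (P,P2,np.r_[P,P2]):
    p=np.array([.58,.068,-.2147])
    for it in range(4):
        c,s=np.cos(p[2]),np.sin(p[2]); L=(Q[:,:2]-p[:2])@np.array([[c,-s],[s,c]])
        an=np.arctan2(L[:,0],Q[:,2]-.085); r=np.hypot(L[:,0],Q[:,2]-.085)
        m=(abs(L[:,1])<.11)&(an>-1.2)&(an<.4)&(abs(r-.1)<.02); S=Q[m]
        def f(q):
            d=S[:,:2]-p[:2]; xc=d[:,0]*np.cos(q[1])+d[:,1]*np.sin(q[1])-q[0]
            return np.hypot(xc,S[:,2]-.085)-.1
        k=least_squares(f,[0,p[2]],loss='soft_l1',f_scale=.002).x
        p=np.array([p[0]+k[0]*np.cos(k[1]),p[1]+k[0]*np.sin(k[1]),k[1]])
    c,s=np.cos(p[2]),np.sin(p[2]); L=(Q[:,:2]-p[:2])@np.array([[c,-s],[s,c]])
    r=np.hypot(L[:,0],Q[:,2]-.085)
    h=(abs(r-.143)<.012)&(abs(L[:,1])<.1)&(Q[:,2]>.08)&(L[:,0]<-.1)
    ch=(abs(r-.11)<.003)&(abs(L[:,1])>.1)&(abs(L[:,1])<.15)&(abs(L[:,0])<.06)
    print(p,m.sum(),np.median(f(k)),'handle',h.sum(),L[h].min(0),L[h].max(0),L[h].mean(0),Q[h][:,2].mean(),Q[h][:,2].max(),'cheek y',np.percentile(L[ch][:,1],[2,98]))
```

```text
[ 0.5796  0.0681 -0.2167] 4713 0.00013019950632031652 handle 272 [-0.1465 -0.0736] [-0.1293  0.0755] [-0.1391  0.0008] 0.10490880412320525 0.11271097604250557 cheek y [-0.1328  0.1364]
[ 0.5813  0.0677 -0.2141] 2230 -0.00021125251010599422 handle 147 [-0.1452 -0.0773] [-0.1297  0.0695] [-0.1383 -0.0052] 0.10379599150519116 0.10991012167003 cheek y [-0.1355  0.1348]
[ 0.5801  0.068  -0.2153] 6942 -1.1370921959574787e-07 handle 417 [-0.147  -0.0775] [-0.1297  0.0757] [-0.1388 -0.0012] 0.10452359210262208 0.11271097604250557 cheek y [-0.1348  0.1359]
```

```bash
cat >> h.py <<'E'
np.set_printoptions(precision=4,suppress=True)
CO=np.array([.5800,.0683]);CY=-.2155
def c2w(x,y,z):
    c,s=np.cos(CY),np.sin(CY); return np.array([CO[0]+c*x-s*y,CO[1]+s*x+c*y,z])
def tool(W):
    o=manip.get_obs(); return R.from_quat(o['ee_rot']).inv().apply(np.atleast_2d(W)-o['position'])
def yaw():
    o=manip.get_obs(); y=R.from_quat(o['ee_rot']).as_matrix()[:,1]; return np.arctan2(y[1],y[0])
E
python3 - <<'E'
from h import *
print(tool([[.38,-.2,.25],c2w(-.139,0,.25)]), -(CY-yaw()))
E
```

```text
[[ 0.2486 -0.2746 -0.002 ]
 [ 0.4406 -0.5115 -0.0018]] -0.886476391588358
```

{"op": "jog_arm", "data": {
  "steps": [0.085, 0.031, -0.034, 0, -0.1, 0.085, 0.062, -0.068, 0, -0.2, 0.085, 0.093, -0.103, 0, -0.31, 0.085, 0.124, -0.137, 0, -0.42, 0.085, 0.155, -0.171, 0, -0.53, 0.085, 0.186, -0.206, 0, -0.65, 0.085, 0.217, -0.24, 0, -0.77, 0.085, 0.2486, -0.2746, 0, -0.8865, 0.04, 0.268, -0.298, 0, -0.8865, 0.04, 0.29, -0.33, 0, -0.8865],
  "grip_force": 20
}}

```text
clock: 1.15
position: [0.3921, -0.1311, 0.2482]
ee_rot: [0.779, 0.627, -0.0, 0.0]
ft_force: [0.3, 0.2, -0.2]
grip_width: 0.683
```

Run:
```python
from h import *
o=manip.get_obs();print(o['position'],o['ft_force'],o['grip_width'],o['joint_pos'])
print(tool([c2w(-.139,0,.2)]), -(CY-yaw()))
```

```text
[ 0.3921 -0.1311  0.2482] [ 0.2964  0.1709 -0.1959] 0.6827067797368878 [ 0.7402 -0.1251 -0.4814  1.9514 -0.0596  1.3015  0.0623]
[[0.235  0.0019 0.0481]] -2.5298379717264563e-05
```

{"op": "jog_arm", "data": {
  "steps": [0.03, 0.045, 0, 0.01, 0, 0.03, 0.09, 0.001, 0.02, 0, 0.03, 0.135, 0.001, 0.03, 0, 0.03, 0.18, 0.002, 0.04, 0, 0.03, 0.215, 0.002, 0.045, 0, 0.03, 0.235, 0.002, 0.048, 0, 0.03, 0.235, 0.002, 0.048, 0, 0.03, 0.235, 0.002, 0.048, 0, 0.03, 0.235, 0.002, 0.048, 0, 0.03, 0.235, 0.002, 0.048, 0]
}}

```text
clock: 2.15
position: [0.4443, 0.0958, 0.2004]
ee_rot: [0.78, 0.626, -0.0, 0.0]
ft_force: [-0.2, 0.1, -0.6]
grip_width: 0.353
```

Run:
```python
from h import *
o=manip.get_obs();print(o['position'],o['ft_force'],o['grip_width'],o['joint_pos'])
print(tool([c2w(-.139,0,.1)]), -(CY-yaw()))
snap('wrist','w1');snap('side','s1')
print(proj('w1',[c2w(-.139,-.068,.1),c2w(-.139,.068,.1)]))
```

```text
[0.4443 0.0958 0.2004] [-0.2231  0.0914 -0.5673] 0.35280930365085245 [ 0.492   0.0381 -0.8074  1.9192  0.0303  1.1961 -0.5434]
[[ 0.0022 -0.0006  0.1004]] -0.0018545361105063995
[[251.926  279.2025]
 [251.2171  96.5057]]
```

View pics/w1.png

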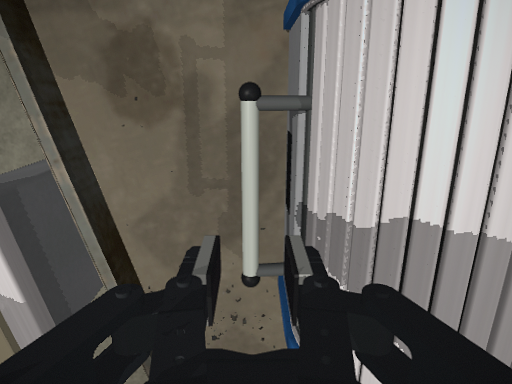

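View pics/s1.png

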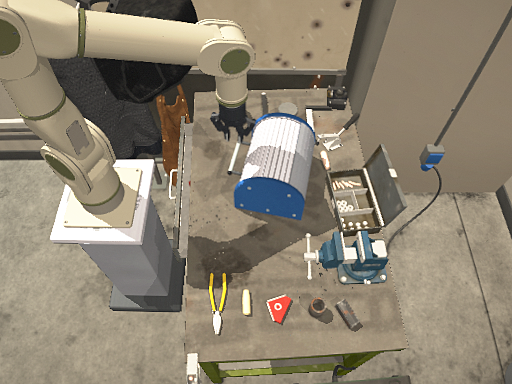

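{"op": "jog_arm", "data": {
  "steps": [0.026, 0, -0.0005, 0.03, 0, 0.026, 0, -0.0005, 0.06, 0, 0.026, 0, -0.0005, 0.08, 0, 0.026, 0, -0.0005, 0.0994, 0, 0.026, 0, -0.0005, 0.0994, 0, 0.0, 0, -0.0005, 0.0994, 0, 0.0, 0, -0.0005, 0.0994, 0, 0.0, 0, -0.0005, 0.0994, 0, 0.0, 0, -0.0005, 0.0994, 0, 0.0, 0, -0.0005, 0.0994, 0],
  "grip_force": 25
}}

```text
clock: 3.25
position: [0.4432, 0.0971, 0.1015]
ee_rot: [0.779, 0.627, -0.0, -0.0]
ft_force: [-5.0, 0.8, -0.8]
grip_width: 0.124
```

Run:
```python
from h import *
o=manip.get_obs();print(o['position'],o['ft_force'],o['grip_width'])
print(tool([c2w(-.139,0,.1)]), -(CY-yaw()))
# arc waypoints, relative to actual start, for shutter angles
a0=np.arctan2(15,139)
P0=np.array([-.139,.1-.085])
for q in np.arange(0,1.9,.1):
    a=a0+q; d=np.array([-.14*np.cos(a),.14*np.sin(a)])-P0
    print(round(q,2), d)
print(R.from_quat(o['ee_rot']).as_matrix())
```

```text
[0.4432 0.0971 0.1015] [-4.9519  0.7766 -0.8312] 0.12425408589269796
[[0.0011 0.0008 0.0015]] 5.5432161371077315e-05
0.0 [-0.0002  0.    ]
0.1 [0.002  0.0138]
0.2 [0.0056 0.0274]
0.3 [0.0105 0.0405]
0.4 [0.0166 0.053 ]
0.5 [0.024  0.0649]
0.6 [0.0326 0.076 ]
0.7 [0.0422 0.0862]
0.8 [0.0528 0.0953]
0.9 [0.0642 0.1034]
1.0 [0.0764 0.1102]
1.1 [0.0892 0.1159]
1.2 [0.1026 0.1202]
1.3 [0.1162 0.1231]
1.4 [0.1301 0.1247]
1.5 [0.1441 0.1249]
1.6 [0.1581 0.1237]
1.7 [0.1718 0.1211]
1.8 [0.1853 0.1171]
[[ 0.2138  0.9769 -0.0008]
 [ 0.9769 -0.2138 -0.0006]
 [-0.0007 -0.0006 -1.    ]]
```

{"op": "jog_arm", "data": {
  "steps": [0, 0, 0.001, -0.007, 0, 0, 0, 0.002, -0.014, 0, 0, 0, 0.0056, -0.0274, 0, 0, 0, 0.0105, -0.0405, 0, 0, 0, 0.0166, -0.053, 0, 0, 0, 0.024, -0.065, 0, 0, 0, 0.0326, -0.076, 0, 0, 0, 0.0422, -0.0862, 0, 0, 0, 0.0528, -0.0953, 0, 0, 0, 0.0642, -0.1034, 0]
}}

```text
clock: 4.25
position: [0.5058, 0.0838, 0.2074]
ee_rot: [0.779, 0.627, -0.001, 0.0]
ft_force: [-8.3, -0.9, 8.3]
grip_width: 0.125
```

Run:
```python
from h import *
o=manip.get_obs();print(o['position'],o['ft_force'],o['grip_width'],o['tau'])
snap('side','s2')
d=o['position']-c2w(0,0,.085); x=d[0]*np.cos(CY)+d[1]*np.sin(CY); print(x,d[2]+.000,np.hypot(x,d[2]))
```

```text
[0.5058 0.0838 0.2074] [-8.2578 -0.9412  8.2733] 0.12517040490520903 [  1.6656 -35.934   -2.7497 -35.5037   1.0462  -4.7723   0.0368]
-0.07583450177826409 0.12235818726941174 0.14395276187629735
```

View pics/s2.png

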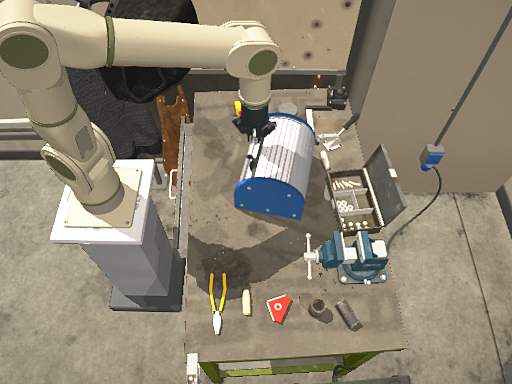

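{"op": "jog_arm", "data": {
  "steps": [0, 0, 0.0117, -0.0078, 0, 0, 0, 0.025, -0.0138, 0, 0, 0, 0.0384, -0.0182, 0, 0, 0, 0.052, -0.0212, 0, 0, 0, 0.066, -0.0228, 0, 0, 0, 0.08, -0.023, 0, 0, 0, 0.094, -0.0218, 0, 0, 0, 0.1076, -0.0192, 0, 0, 0, 0.1145, -0.0174, 0, 0, 0, 0.1145, -0.0174, 0]
}}

```text
clock: 5.3
position: [0.6205, 0.0587, 0.2237]
ee_rot: [0.779, 0.627, 0.002, 0.001]
ft_force: [3.1, -0.1, 6.2]
grip_width: 0.123
```

Run:
```python
from h import *
o=manip.get_obs();print(o['position'],o['ft_force'],o['grip_width'])
d=o['position']-c2w(0,0,.085); x=d[0]*np.cos(CY)+d[1]*np.sin(CY); print(x,d[2]+.000,np.hypot(x,d[2]), np.arctan2(d[2],-x)-.1075)
```

```text
[0.6205 0.0587 0.2237] [ 3.0645 -0.1056  6.2452] 0.12282161587852589
0.04164539103728458 0.13870831523111632 0.14482518879291364 1.7549706877210063
```

{"op": "jog_arm", "data": {
  "steps": [0.05, 0, 0, 0, 0, 0.05, 0, 0, 0, 0, 0.05, 0, 0, 0, 0, 0.05, 0, 0, 0, 0, 0.05, 0, 0.005, -0.02, 0, 0.05, 0, 0.005, -0.05, 0, 0.05, 0, -0.02, -0.08, 0, 0.06, 0, -0.06, -0.08, 0, 0.06, 0, -0.1, -0.08, 0, 0.06, 0, -0.14, -0.08, 0]
}}

```text
clock: 6.3
position: [0.4799, 0.0892, 0.3014]
ee_rot: [0.779, 0.627, -0.0, -0.0]
ft_force: [-0.3, 0.6, 0.0]
grip_width: 0.705
```

Run:
```python
from h import *
o=manip.get_obs();print(o['position'],o['ft_force'],o['grip_width'],o['joint_pos'])
snap('top','t3');snap('side','s3');snap('wrist','w3')
print(tool(c2w(-.05,0,.093)))
im=cv2.imread('pics/t3.png')[110:245,160:305]
cv2.imwrite('pics/t3c.png',cv2.resize(im,None,fx=4.4,fy=4.4,interpolation=cv2.INTER_CUBIC))
```

```text
[0.4799 0.0892 0.3014] [-0.3425  0.6253  0.0277] 0.7049442623421466 [ 0.5089  0.0551 -0.8036  1.6918  0.0402  1.412  -0.516 ]
[[0.0013 0.0518 0.2095]]
```

View pics/t3c.png

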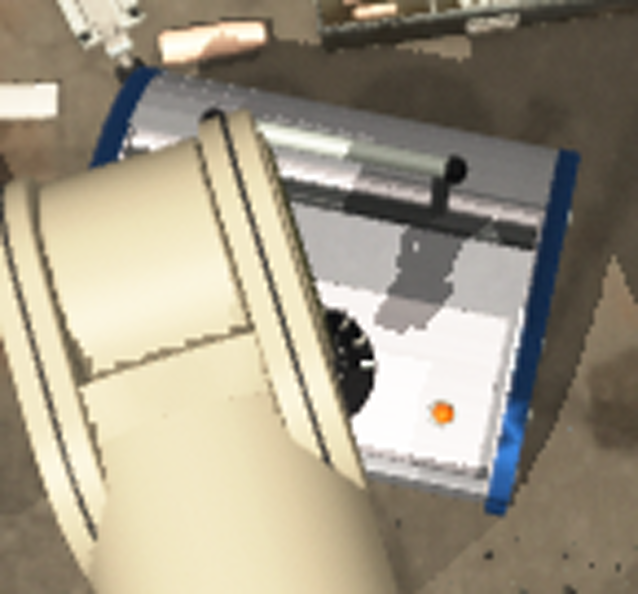

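View pics/w3.png

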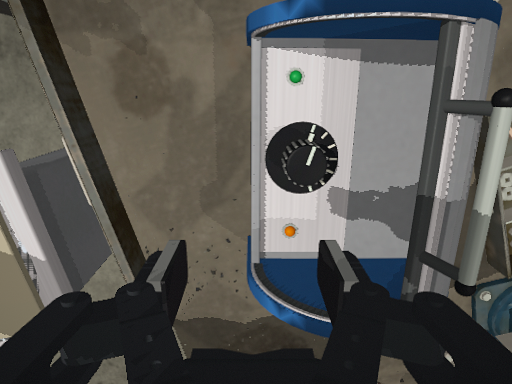

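View pics/s3.png

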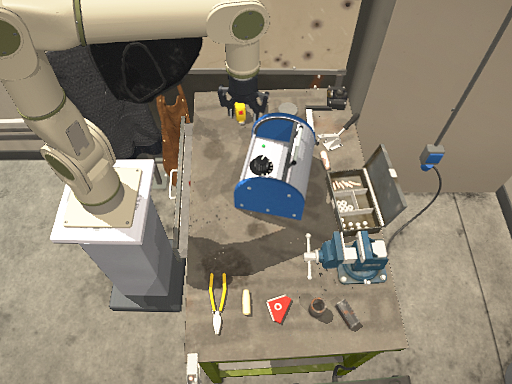

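Run:
```python
from h import *
im=cv2.imread('pics/w3.png')[110:205,255:350]
cv2.imwrite('pics/w3c.png',cv2.resize(im,None,fx=6,fy=6,interpolation=cv2.INTER_CUBIC))
print('axis top',proj('w3',[c2w(-.05,0,.107),c2w(-.05,0,.071)]))
for k in range(7):
    a=np.radians(72-24*k); print(k,(proj('w3',c2w(-.05+.03*np.cos(a),.03*np.sin(a),.074))-[255,110])*6,(proj('w3',c2w(-.05+.018*np.cos(a),.018*np.sin(a),.107))-[255,110])*6)
```

```text
axis top [[307.4987 167.7274]
 [302.2305 160.1835]]
0 [[345.4838 145.7982]] [[354.421  243.3661]]
1 [[404.437  181.3777]] [[392.9161 266.2905]]
2 [[441.8752 237.957 ]] [[417.5055 302.9328]]
3 [[451.6699 305.0265]] [[424.085  346.6444]]
4 [[432.8844 370.7416]] [[411.8451 389.7568]]
5 [[389.4255 424.1128]] [[383.1906 424.9744]]
6 [[328.9506 456.6428]] [[343.1394 446.5264]]
```

View pics/w3c.png

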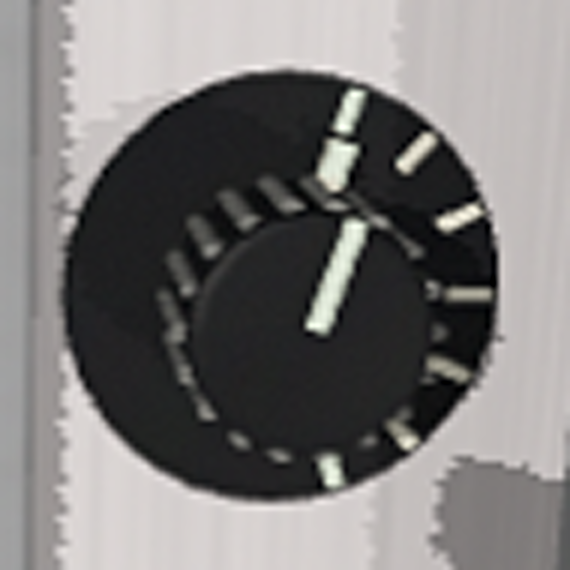

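Run:
```python
from h import *
o=manip.get_obs();C=np.linalg.inv(manip.calibration('wrist')['world_to_cam'])
print(tool(C[:3,3]), R.from_quat(o['ee_rot']).as_matrix().T@C[:3,2])
print(tool([c2w(-.05,0,.093),c2w(-.05,0,.17)]),yaw()-CY)
# handle pose now from w3
print(pts('w3',[[505,97],[466,287],[490,190]]), [c2w(.057,y,.213) for y in(.068,-.068)])
```

```text
[[ 0.0746  0.     -0.126 ]] [-0.2903 -0.0012  0.9569]
[[0.0013 0.0518 0.2095]
 [0.0011 0.052  0.1325]] 0.0012044840912038557
[[ 0.6459  0.1272  0.2191]
 [ 0.6176 -0.0042  0.2198]
 [ 0.6353  0.068   0.2195]] [array([0.6502, 0.1225, 0.213 ]), array([ 0.6211, -0.0103,  0.213 ])]
```

{"op": "jog_arm", "data": {
  "steps": [0.055, 0, 0.01, 0, -0.145, 0.055, 0, 0.02, 0, -0.29, 0.055, 0, 0.03, 0, -0.435, 0.055, 0, 0.04, 0, -0.58, 0.055, 0, 0.05, 0, -0.725, 0.055, 0.001, 0.0518, 0.02, -0.87, 0.055, 0.001, 0.0518, 0.04, -1.015, 0.055, 0.001, 0.0518, 0.06, -1.16, 0.055, 0.001, 0.0518, 0.08, -1.305, 0.055, 0.001, 0.0518, 0.09, -1.45]
}}

```text
clock: 7.45
position: [0.5323, 0.0781, 0.2097]
ee_rot: [0.165, 0.986, -0.0, -0.001]
ft_force: [-0.8, 0.4, 0.1]
grip_width: 0.641
```

{"op": "jog_arm", "data": {
  "steps": [0.055, 0, 0, 0, -0.145, 0.055, 0, 0, 0, -0.29, 0.055, 0, 0, 0, -0.435, 0.055, 0, 0, 0, -0.58, 0.055, 0, 0, 0, -0.725, 0.055, 0, 0, 0, -0.87, 0.055, 0, 0, 0, -1.015, 0.055, 0, 0, 0, -1.16, 0.055, 0, 0, 0, -1.305, 0.055, 0, 0, 0, -1.35]
}}

```text
clock: 8.45
position: [0.533, 0.0782, 0.2114]
ee_rot: [-0.487, 0.873, 0.001, 0.0]
ft_force: [0.1, -0.3, -0.2]
grip_width: 0.644
```

Run:
```python
from h import *
o=manip.get_obs();print(o['position'],o['ft_force'],o['grip_width'],o['joint_pos'])
snap('wrist','w4')
print(tool(c2w(-.05,0,.093)),np.degrees(yaw()-CY),proj('w4',[c2w(-.05,0,.107)]))
```

```text
[0.533  0.0782 0.2114] [ 0.1038 -0.2895 -0.2439] 0.6439819541740612 [ 0.7323  0.3805 -1.1597  1.6966  0.3596  1.3038  2.0904]
[[0.0003 0.0019 0.1184]] 160.66791665639806 [[254.3313 194.5425]]
```

View pics/w4.png

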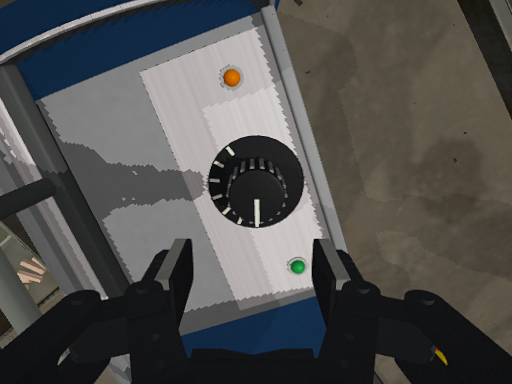

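Run:
```python
from h import *
a=np.radians(72)
for off in (0,.001,.002): print(off)
P=[c2w(-.05,0,.107)]+[c2w(-.05+r*np.cos(a),r*np.sin(a),.107) for r in(.021,)]+[c2w(-.05+.021*np.cos(t),.021*np.sin(t),.107) for t in np.linspace(0,6.28,24)]
im=cv2.imread('pics/w4.png')
p=proj('w4',P)
s=6;o=np.array([200,125]);c=cv2.resize(im[125:240,200:315],None,fx=s,fy=s,interpolation=cv2.INTER_CUBIC)[:590]
for q in (p-o+.5)*s: cv2.circle(c,tuple(int(v) for v in q),2,(0,0,255),-1)
cv2.imwrite('pics/w4c.png',c)
```

```text
0
0.001
0.002
```

View pics/w4c.png

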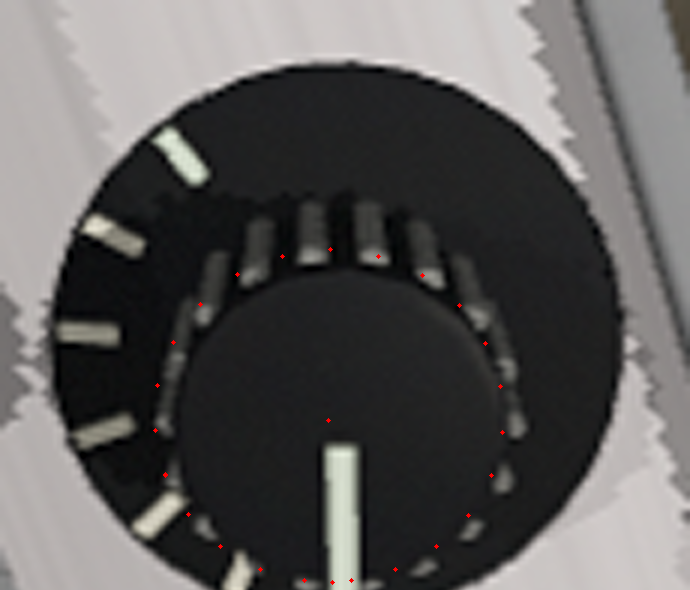

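{"op": "jog_arm", "data": {
  "steps": [0.055, 0, 0.0025, 0.03, 0, 0.055, 0, 0.0025, 0.06, 0, 0.055, 0, 0.0025, 0.09, 0, 0.055, 0, 0.0025, 0.11, 0, 0.055, 0, 0.0025, 0.118, 0, 0.055, 0, 0.0025, 0.118, 0, 0, 0, 0.0025, 0.118, 0, 0, 0, 0.0025, 0.118, 0, 0, 0, 0.0025, 0.118, 0, 0, 0, 0.0025, 0.118, 0],
  "grip_force": 30
}}

```text
clock: 9.5
position: [0.5307, 0.0804, 0.0947]
ee_rot: [-0.485, 0.874, -0.0, 0.001]
ft_force: [-2.1, 1.0, 6.3]
grip_width: 0.478
```

Run:
```python
from h import *
o=manip.get_obs();print(o['position'],o['ft_force'],o['torque'],o['grip_width'],o['joint_pos'])
print(tool(c2w(-.05,0,.093)),np.degrees(yaw()-CY))
```

```text
[0.5307 0.0804 0.0947] [-2.0727  1.0273  6.3025] [ 0.1757  0.5925 -0.0765] 0.4780390585090972 [ 0.6395  0.5057 -1.0628  1.8258  0.4942  1.1043  1.9829]
[[ 0.0009 -0.0011  0.0017]] 160.42525248809116
```

{"op": "jog_arm", "data": {
  "steps": [0, 0, 0, 0, 0.13, 0, 0, 0, 0, 0.26, 0, 0, 0, 0, 0.39, 0, 0, 0, 0, 0.52, 0, 0, 0, 0, 0.65, 0, 0, 0, 0, 0.78, 0, 0, 0, 0, 0.91, 0, 0, 0, 0, 1.04, 0, 0, 0, 0, 1.17, 0, 0, 0, 0, 1.257]
}}

```text
clock: 10.5
position: [0.5306, 0.0806, 0.0947]
ee_rot: [0.124, 0.992, 0.0, 0.001]
ft_force: [-2.3, 1.9, 6.0]
grip_width: 0.482
```

Run:
```python
from h import *
o=manip.get_obs();print(o['position'],o['ft_force'],o['torque'],o['grip_width'],o['joint_pos'])
snap('wrist','w5')
print(tool(c2w(-.05,0,.093)),np.degrees(yaw()-CY))
```

```text
[0.5306 0.0806 0.0947] [-2.3461  1.8613  5.9812] [0.2859 0.5399 0.1061] 0.48223023177789925 [ 0.4606  0.4021 -0.8195  1.8334  0.3365  1.0495  0.8334]
[[-0.0009 -0.0014  0.0018]] 87.88790608317439
```

View pics/w5.png

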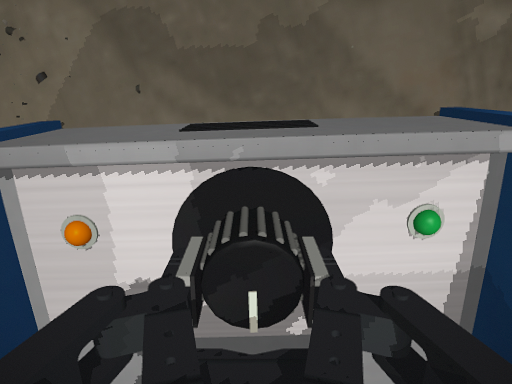

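{"op": "jog_arm", "data": {
  "steps": [0, 0, 0, 0, 0.0001, 0.055, 0, 0, 0, 0, 0.055, 0, 0, 0, 0, 0.055, 0, 0, 0, 0, 0.055, 0, 0, -0.01, 0, 0.055, 0, 0, -0.04, 0, 0.055, 0, 0, -0.08, 0, 0.055, 0, 0, -0.12, 0, 0.055, 0.02, 0, -0.16, 0, 0.055, 0.05, 0, -0.18, 0]
}}

```text
clock: 11.55
position: [0.4827, 0.0927, 0.2774]
ee_rot: [0.121, 0.993, 0.001, 0.002]
ft_force: [-0.1, -0.9, 0.2]
grip_width: 0.648
```

Run:
```python
from h import *
o=manip.get_obs();print(o['position'],o['ft_force'],o['grip_width'])
snap('wrist','w6');snap('side','s6');snap('top','t6')
for k in range(2,6):
    a=np.radians(72-24*k); print(k,proj('w6',[c2w(-.05+r*np.cos(a),r*np.sin(a),z) for r,z in((0,.107),(.018,.107),(.03,.074))]).ravel())
```

```text
[0.4827 0.0927 0.2774] [-0.1112 -0.8664  0.1573] 0.6476029980696092
2 [249.4611 224.4774 257.5259 239.92   261.7829 235.7886]
3 [249.4611 224.4774 250.0472 241.5828 250.5212 238.3015]
4 [249.4611 224.4774 242.4714 240.3317 239.1175 236.4111]
5 [249.4611 224.4774 236.0512 236.3635 229.4148 230.4   ]
```

View pics/w6.png

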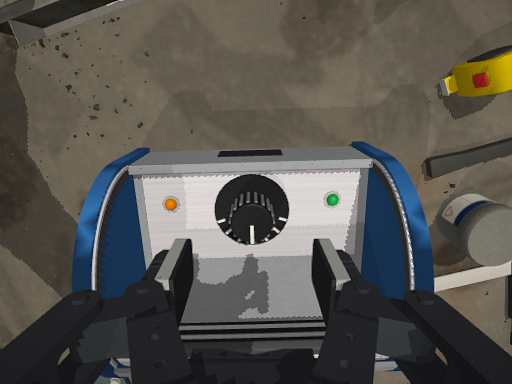

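View pics/s6.png

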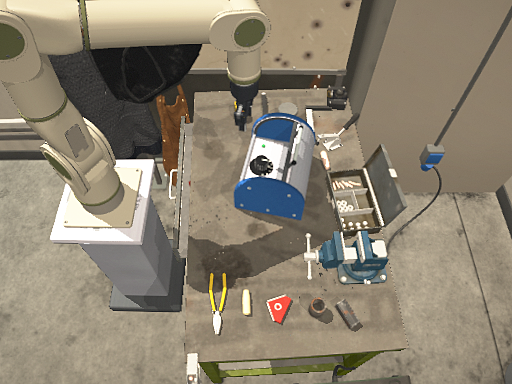

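View pics/t6.png

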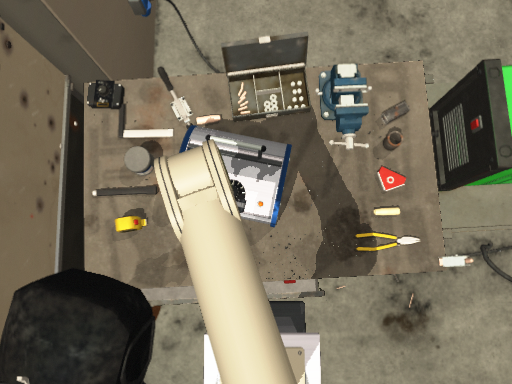

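{"op": "jog_arm", "data": {
  "steps": [0.055, 0.02, 0, -0.01, 0, 0.055, 0.04, 0, -0.02, 0, 0.055, 0.04, 0, -0.02, 0, 0.055, 0.04, 0, -0.02, 0, 0.055, 0.04, 0, -0.02, 0, 0.055, 0.04, 0, -0.02, 0, 0.055, 0.04, 0, -0.02, 0, 0.055, 0.04, 0, -0.02, 0, 0.055, 0.04, 0, -0.02, 0, 0.055, 0.04, 0, -0.02, 0]
}}

```text
clock: 12.7
position: [0.4429, 0.1017, 0.2936]
ee_rot: [0.121, 0.993, -0.0, -0.0]
ft_force: [-0.4, 1.4, -0.4]
grip_width: 0.647
```

Run:
```python
from h import *
snap('wrist','w7')
im=cv2.imread('pics/w7.png')
cv2.imwrite('pics/w7c.png',cv2.resize(im[120:260,140:360],None,fx=3.5,fy=3.5,interpolation=cv2.INTER_CUBIC))
```

```text
(no output)
```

View pics/w7c.png

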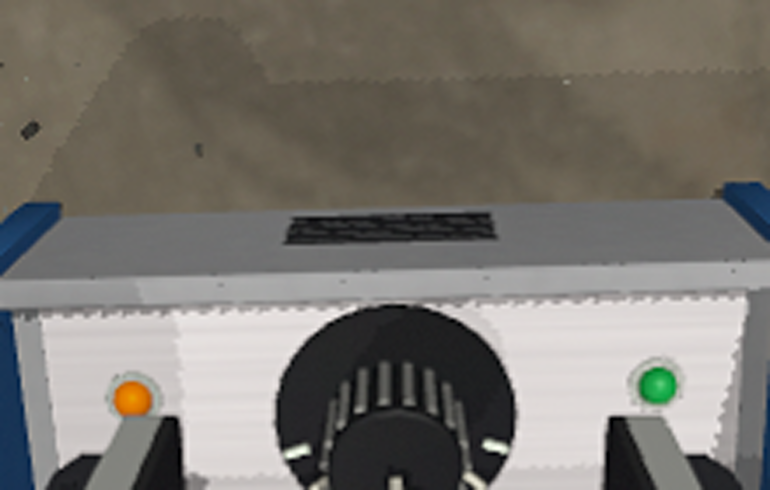

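The knob's end marks sit symmetrically at crop (297,451) and (495,446). The line starts at (397,480) and points straight back, which is the fourth position, and nothing touches the console.

```bash
python3 -c "
from workcell import manip
print(manip.hand_in())"
```

```text
the job is handed in; nothing more can be done
None
```

The cover is fully open and released, the selector is three clicks clockwise from where it stood, and I handed the job in at about 13 s.

- **Cover:** I gripped the handle bar, carried it along its arc to about 1.75 rad and let go, and it rolled to the open stop. A wrist picture after release put the bar within a few millimetres of its stated fully open position, and it was still open in the last side and top pictures.
- **Selector:** It started at the first position. I gripped the knob, turned it about 72° clockwise and let go. The pictures after release show its white line pointing straight back, which is the fourth position. The image only partly shows the nib, so this reading rests on the line and the marks.
- **Forces:** Readings at the end of each move stayed below about 12 N at the wrist.
- **Bystanders:** They look unmoved in the last side and top pictures by eye. I did not measure them, and the arm hid part of the top view.
- **Disagreement:** The knob sat about 1.5 mm from where my console fit put it, which I partly corrected before gripping.

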